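Change over the unit on the tester

ROBOT

A 6-joint arm with a two-finger parallel gripper is mounted at the origin on the work surface. World frame = base frame: x ahead of the robot, y to its left, z up, the work surface at z = 0. Lengths are in m, angles in rad, forces in N, time in s.
With the tool pointing down it reaches from about 0.325 to 0.775 m from the base axis. Payload 5.5 kg.
Tool frame: the origin (TCP) lies between the finger pads; the fingertips stand 8 mm ahead of it and the grasp point (between the pads) lies 11 mm behind it (tcp_to_tips is the distance from the TCP to the fingertips, in m); z points along the fingers, y is the line along which they close (so a half turn about z gives the same grasp; the last joint's range is limited). The gripper opens to 88 mm and grips with 3 to 60 N. Pads are 20 mm wide; open, the fingers measure 115 mm over their backs; the gripper's body (75 mm by 178 mm) begins 61 mm behind the grasp point.
Start: joints at [-1.275, 0.091, 1.231, -0, 1.82, -0.057], TCP at [0.207, -0.563, 0.231] pointing down, gripper open.
Joint ranges: [-2.87, 2.87], [-0.86, 2.18], [0.17, 2.46], [-1.51, 4.65], [0.06, 2.69], [-2.65, 2.65]. Speed limits (rad/s): [2.57, 2.57, 3.01, 3.14, 3.14, 3.14].

INTERFACE

Orientations are given as a unit quaternion [w, x, y, z].
In Python, from bench import * gives the robot as it stands. Calls block until the motion is done:
- move_to(position, orientation): joint-space move of the TCP to a pose.
- move_l(position, speed=0.15, orientation=None): straight line of the TCP; orientation=None keeps the orientation; speed is the mean speed in m/s.
- movej(angles): joint-space move.
- gripper_open() and close(): open the fingers fully, or close them until they stop; the grip force is fixed at half the most.
- hold(seconds).
- inverse_kinematics(position, orientation): joint angles nearest the present ones, or None.
- state(): the state.
- get_image(name): name is "side" or "top"; returns a dict with "frame" (480x640x3 uint8, blue, green, red), "depth" (480x640 float32, m along the optical axis (not along the pixel's ray), 0 where there is no reading), "camera_matrix" (3x3 intrinsics, pixels), "k1" (the pictures are not rectified: a ray, as slopes to the right and down, at radius r is drawn at 1 + k1 r^2 times it, then the intrinsics apply), "view" (4x4, takes a point from world to camera coordinates). Camera axes: x right, y up, looking along -z (the intrinsics and any distortion apply to the point x, -y, -z); pixel columns grow to the right and rows downward; lengths in m; the calibration is good to about 2 mm. A picture is of the moment at which its call begins.
A pose or a line that the arm cannot do raises IKError and nothing moves.
- job_done(): hands the job in; it is judged then, once.
The state is a dict: "time": time; "joint_pos": joint angles; "dq": joint speeds; "joint_torque": joint torques, N m; "ee_pos": TCP position; "ee_rot": TCP orientation; "ft_force": force on the tool from outside, world axes, zero at the start; "moment": the same for the moment, N m; "finger_gap": finger opening in m; "finger_force": force on a finger pad.
Only numpy, scipy, OpenCV 4.12 (cv2) and the standard library are available. Lean on these libraries where they do the work, as an engineer would, in place of code of your own. Each camera call takes 0.05 s, during which the arm holds its last target. There are 200 camera calls.

TASK

The grey-lidded housing has been tested: push it across the bench onto the green passed mat, then push the blue-lidded housing onto the tester's grey mat; each must sit squarely inside its tape outline, and be slid, never lifted or tipped. With the blue-lidded housing in place, press the green start button fully down and let it go, and only then stand the yellow marker upright on the blue lid, near the middle. Leave everything else on the bench alone.

Things in the scene. Friction and masses are not known exactly. Their poses are not given: they have to be found in the camera images.
- done_unit: Loose black housing, 130 (its x) x 100 (its y) x 45 high, about 0.5 kg, flat-bottomed, straight sides, too wide to grip; origin at the centre of its underside, z up. Flat grey lid. It has been tested and starts on the tester's mat.
- next_unit: Loose black housing, 130 (its x) x 100 (its y) x 45 high, about 0.5 kg, flat-bottomed, straight sides, too wide to grip; origin at the centre of its underside, z up. Flat blue lid. It waits its turn on the bench, to the left or to the right of the tester.
- test_bay (a point): Centre of the tester's mat, on the bench surface: a grey rectangle in blue tape, 170 (its x) x 140 (its y) inside the tape, tape 12 wide; flush with the bench (1 thick, nothing to climb). A housing belongs with its x along the mat's x (either way round).
- tester: The fixed tester; its origin and axes are those of its mat (same as test_bay). Its grey console, 85 (x) x 150 (y) x 55 high, stands behind the mat, centred 152 along +x; its front face is 110 from the mat's centre. The start button is on top.
- pass_mat: The 'passed' mat: a green rectangle in yellow tape, 170 (its x) x 140 (its y) inside the tape, flush with the bench (1 thick); origin at its centre on the bench surface. On the other side of the tester from the waiting housing.
- start (a joint): Travel of the start button in m: 0 released, 0.008 fully down; a spring returns it (about 5 N when fully down).
- start_top (a point): Centre of the top of the round green start button (diameter 36), on top of the tester's console; pressed straight down.
- marker: Yellow 'test running' marker, loose, 80 g, a turned piece 72 high: round foot of diameter 56 (10 high, then a cone up to 20), stem of diameter 26 from 20 to 52 with a black band, head of diameter 34 from 58 to 72; origin under the centre of its foot, z up.
- tape_roll: orange roll of tape lying flat, outside diameter 90, height 30; origin under its centre; leave alone (mm).
- feet_jar: clear jar with white cap, diameter 60, height 70; origin under its centre; leave alone (mm).
- screwdriver: screwdriver with yellow handle, 200 long, lying beyond the tester; leave alone (mm).
- spanner: steel spanner, 180 long, lying on the right of the bench; leave alone (mm).
Not all that is in view belongs to the job. What is meant by the marker is not orange, and is the larger of those in its own colour. What is shaped like the done_unit but pink is not meant.

How it is judged:
By the outcome, as a careful person would: the job done as asked, in the order asked, and still so for the second after the job is handed in, with the robot touching nothing.
It also fails if it takes over 72 s, if anything falls off the work surface, if the arm or the gripper's body presses on something with over 40 N, if the wrist force passes 120 N, or if a joint passes its speed limit or range.

## Working session

There is one attempt and no reset: what is moved stays moved. The work goes in short steps, each a Python script; the robot and the scene stay as the last script left them, time stands still between calls to the robot, and variables do not carry over. Pictures are saved under pics/ and viewed, at most 10 in all, crops included, and the job is handed in when it is done.

```bash
ls; mkdir -p pics; cat > h.py <<'E'
from bench import *
import numpy as np, cv2
def world(im,u,v,z=None):
    """pixel -> world; with z: intersect plane z, else use depth"""
    K=np.array(im["camera_matrix"]);k1=im["k1"];V=np.array(im["view"])
    d=np.array([(u-K[0,2])/K[0,0],(v-K[1,2])/K[1,1]]);s=d.copy()
    for _ in range(20): s=d/(1+k1*(s@s))
    ray=np.array([s[0],-s[1],-1.0]);R=V[:3,:3];t=V[:3,3]
    c=-R.T@t;w=R.T@ray
    if z is None: L=im["depth"][int(round(v)),int(round(u))]
    else: L=(z-c[2])/w[2]
    return c+L*w
def cloud(im):
    K=np.array(im["camera_matrix"]);k1=im["k1"];V=np.array(im["view"])
    v,u=np.mgrid[0:480,0:640]
    d=np.stack([(u-K[0,2])/K[0,0],(v-K[1,2])/K[1,1]],-1);s=d.copy()
    for _ in range(20): s=d/(1+k1*(s**2).sum(-1,keepdims=True))
    L=im["depth"][...,None]
    p=np.concatenate([s[...,:1],-s[...,1:],-np.ones_like(L)],-1)*L
    return (p-V[:3,3])@V[:3,:3]
def down(yaw):
    # tool z down; tool y (closing) direction at angle yaw in the world
    from scipy.spatial.transform import Rotation as R
    y=np.array([np.cos(yaw),np.sin(yaw),0]);z=np.array([0,0,-1.]);x=np.cross(y,z)
    q=R.from_matrix(np.stack([x,y,z],1)).as_quat();return [q[3],q[0],q[1],q[2]]
E
python3 - <<'E'
from h import *
s=state();print({k:np.round(v,3) for k,v in s.items()})
for n in("top","side"):
    im=get_image(n);cv2.imwrite(f"pics/{n}0.png",im["frame"])
    V=np.array(im["view"]);print(n,-V[:3,:3].T@V[:3,3],im["k1"],V[:3,:3].round(2).tolist(),np.array(im["camera_matrix"]).round(1).tolist())
    np.save(f"{n}0.npy",im,allow_pickle=True)
E
```

```text
pics
{'time': np.float64(0.0), 'joint_pos': array([-1.275,  0.092,  1.232, -0.   ,  1.82 , -0.057]), 'dq': array([ 0.   ,  0.   ,  0.001, -0.001,  0.   , -0.   ]), 'joint_torque': array([-2.0000e-03, -4.4645e+01, -4.0645e+01,  7.0000e-02,  2.9000e-02,
       -0.0000e+00]), 'ee_pos': array([ 0.207, -0.563,  0.23 ]), 'ee_rot': array([-0.001,  0.984,  0.175, -0.   ]), 'ft_force': array([-0.459, -0.066,  0.622]), 'moment': array([-0.   , -0.004,  0.012]), 'finger_force': np.float64(0.0), 'finger_gap': np.float64(0.088)}
top [ 0.37153279 -0.06966358  1.71331023] 0.010256382867625974 [[-0.02, -1.0, -0.01], [1.0, -0.02, 0.07], [-0.07, -0.01, 1.0]] [[608.5, 0.0, 309.9], [0.0, 608.5, 247.3], [0.0, 0.0, 1.0]]
side [0.32732793 0.68910584 1.05039078] -0.04593034554499988 [[-0.98, -0.18, -0.02], [0.13, -0.78, 0.62], [-0.12, 0.6, 0.79]] [[440.6, 0.0, 321.7], [0.0, 440.6, 236.9], [0.0, 0.0, 1.0]]
```

View pics/top0.png

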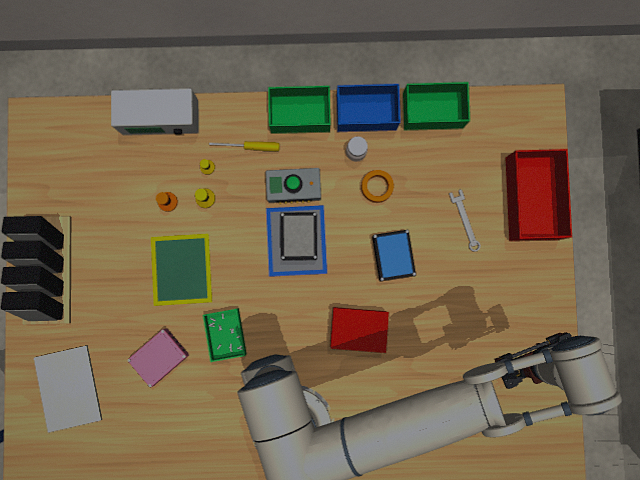

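View pics/side0.png

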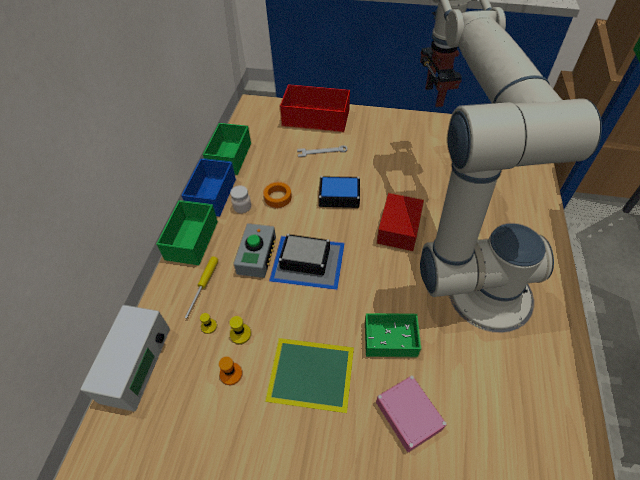

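The top view shows the grey unit at (299,236) on the blue-taped mat, with the button at (293,184). The green mat is at (182,269) and the blue unit at (394,255), so the push direction is +y (left). The larger yellow marker is at (204,197); the smaller one at (207,166) and the orange one are distractors.

```bash
cat >> h.py <<'E'
def rect(im,mask,z,near,r=45):
    """min-area rectangle of the mask's blob nearest pixel `near`, on plane z: centre, yaw of the long side, sizes"""
    m=mask.astype(np.uint8)*255; w=np.zeros_like(m); cv2.circle(w,near,r,255,-1); m&=w
    m=cv2.morphologyEx(m,cv2.MORPH_OPEN,np.ones((2,2),np.uint8))
    cs,_=cv2.findContours(m,cv2.RETR_EXTERNAL,cv2.CHAIN_APPROX_NONE)
    c=cv2.convexHull(max(cs,key=cv2.contourArea))[:,0]
    P=np.array([world(im,u,v,z)[:2] for u,v in c])
    (cx,cy),(a,b),_=R=cv2.minAreaRect((P*1000).astype(np.float32))
    B=cv2.boxPoints(R);e=max([B[1]-B[0],B[2]-B[1]],key=np.linalg.norm)
    yaw=np.arctan2(e[1],e[0]);yaw=(yaw+np.pi/2)%np.pi-np.pi/2
    return np.array([cx/1000,cy/1000]),yaw,(max(a,b),min(a,b))
def hsv(im): return cv2.cvtColor(im["frame"],cv2.COLOR_BGR2HSV)
def bluem(im): return cv2.inRange(hsv(im),(100,120,90),(125,255,255))>0
def yellowm(im): return cv2.inRange(hsv(im),(22,150,100),(34,255,255))>0
E
python3 - <<'E'
from h import *
im=np.load("top0.npy",allow_pickle=True).item()
C=cloud(im);h=C[...,2]
print("bench z",np.round([h[300,300],h[240,240],h[350,280]],4))
f=lambda n,r:print(n,r[0].round(4),"yaw",r[1].round(4),np.round(r[2],1))
f("test tape",rect(im,bluem(im),0.001,(297,240)))
f("pass tape",rect(im,yellowm(im),0.001,(182,269),48))
f("blue lid col",rect(im,bluem(im),0.045,(394,255)))
hm=(h>.03)&(h<.06)
f("done depth",rect(im,hm,0.045,(299,238),34))
f("next depth",rect(im,hm,0.045,(394,255)))
dark=(hsv(im)[...,2]<60)
f("next dark",rect(im,dark|bluem(im),0.045,(394,255),34))
f("console d",rect(im,(h>.04),0.055,(293,184),34))
for n,(u,v) in dict(button=(293,183),mk=(204,194),small=(207,163)).items(): print(n,world(im,u,v).round(4))
f("mk foot",rect(im,yellowm(im),0.005,(204,198),17))
fr=np.hstack([cv2.resize(im["frame"][140:220,255:335],(400,400),interpolation=2),cv2.resize(im["frame"][150:230,160:240],(400,400),interpolation=2)])
cv2.imwrite("pics/crop1.png",fr)
E
```

```text
bench z [0.0025 0.0042 0.0023]
test tape [ 0.5097 -0.0233] yaw 0.0253 [192.5 161.9]
pass tape [0.4362 0.3035] yaw 0.0408 [195.3 165.6]
blue lid col [ 0.4598 -0.2927] yaw 0.1294 [112.2  83.1]
done depth [ 0.5181 -0.0298] yaw -0.0243 [127.1  99.3]
next depth [ 0.459  -0.2903] yaw 0.1291 [129.5 100.8]
next dark [ 0.4595 -0.29  ] yaw 0.1291 [128.6 102.1]
console d [ 0.6594 -0.0183] yaw -1.5457 [149.4  88.2]
button [ 0.6624 -0.0178  0.0786]
mk [0.64   0.2262 0.0679]
small [0.7278 0.2188 0.0572]
mk foot [0.6374 0.2334] yaw -0.0133 [54.5 53.9]
```

View pics/crop1.png

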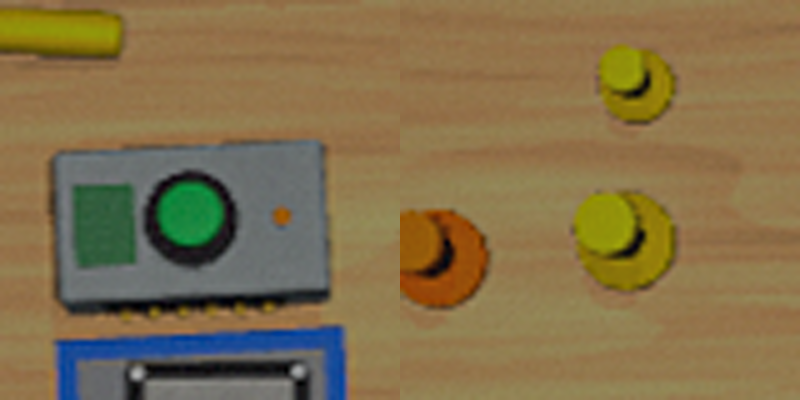

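Measurements agree with the stated sizes. I'll push with open fingers as a two-point pusher. The box centre follows a Hermite curve tangent to its own y axis, so the push stays stable even with low friction.

```bash
cat >> h.py <<'E'
ZP=0.018; OFF=0.050+0.010
def push(p0,a0,p1,a1,n=10,speed=0.12,gap=0.02,off=OFF):
    """push a box from centre p0, yaw a0 to p1, a1 along its +y; the path's tangent is the box's y axis"""
    from scipy.interpolate import CubicHermiteSpline
    t=lambda a:np.array([-np.sin(a),np.cos(a)])
    p0,p1=np.array(p0),np.array(p1);d=np.linalg.norm(p1-p0)
    S=CubicHermiteSpline([0,1],[p0,p1],[d*t(a0),d*t(a1)])
    T=S.derivative()
    pose=lambda s,back=0:(lambda c,v:(np.r_[c-(off+back)*v/np.linalg.norm(v),ZP],down(np.arctan2(-v[0],v[1]))))(S(s),T(s))
    P,q=pose(0,gap);up=P.copy();up[2]=0.15
    move_to(up,q);move_l(P,0.2)
    for s in np.linspace(0,1,n+1):
        P,q=pose(s);move_l(P,speed,q)
        f=state()["ft_force"];print(round(s,2),P.round(3),np.round(f,1))
    P,q=pose(1,0.03);move_l(P,0.15);P[2]=0.15;move_l(P,0.3)
E
cat > m.json <<'E'
E
python3 - <<'E'
from h import *
push((0.518,-0.030),-0.024,(0.436,0.3035),0.041)
print(state()["time"])
im=get_image("top");cv2.imwrite("pics/top1.png",im["frame"]);np.save("top1.npy",im,allow_pickle=True)
h=cloud(im)[...,2]
print(rect(im,(h>.03)&(h<.06),0.045,(182,269),45))
E
```

```text
0.0 [ 0.517 -0.09   0.018] [ 0.  -0.2 -0. ]
0.1 [ 0.523 -0.056  0.018] [-0.1  0.2  0.5]
0.2 [ 0.524 -0.021  0.018] [-0.4  1.2  0.4]
0.3 [0.519 0.013 0.018] [ 0.1 -0.   0.2]
0.4 [0.511 0.047 0.018] [-0.1 -0.8  1. ]
0.5 [0.501 0.08  0.018] [ 0.4  0.4 -0.3]
0.6 [0.488 0.113 0.018] [ 0.2 -0.4 -0.2]
0.7 [0.475 0.146 0.018] [-0.1  0.2 -0.3]
0.8 [0.461 0.178 0.018] [0.7 0.4 0.3]
0.9 [0.449 0.21  0.018] [ 0.7 -0.3  0. ]
1.0 [0.438 0.244 0.018] [ 0.6 -0.3  0.8]
8.5833
(array([0.38467477, 0.31148257]), np.float32(1.5465332), (57.43362808227539, 24.59044647216797))
```

View pics/top1.png

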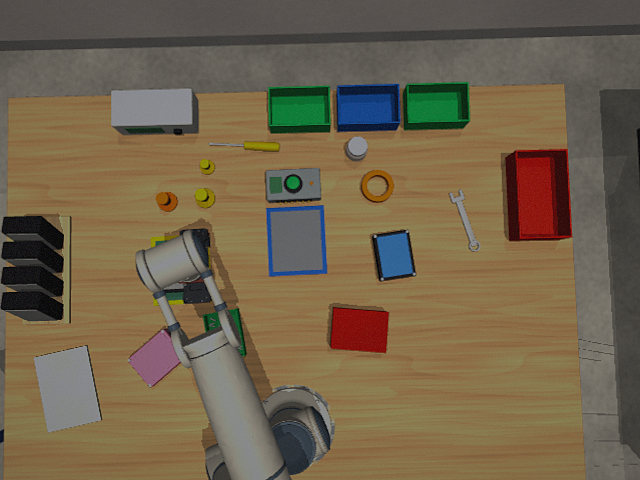

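The grey unit reached the mat but the arm hides it at (182,269). I'll move to the next push's start and check from there.

```bash
python3 - <<'E'
from h import *
move_to([0.46,-0.37,0.15],down(0.129))
im=get_image("top");np.save("top2.npy",im,allow_pickle=True)
h=cloud(im)[...,2]
print(rect(im,(h>.03)&(h<.06),0.045,(182,269),42), rect(im,yellowm(im),0.001,(182,269),48),rect(im,bluem(im),0.001,(297,240)))
cv2.imwrite("pics/crop2.png",cv2.resize(im["frame"][220:320,130:230],(500,500),interpolation=2)); print(state()["time"])
E
```

```text
(array([0.43761124, 0.30394858]), np.float32(0.034616947), (129.70260620117188, 101.85643005371094)) (array([0.43625696, 0.30353952]), np.float32(0.039731503), (195.16725158691406, 165.65480041503906)) (array([ 0.50972827, -0.02332952]), np.float32(0.025295496), (192.49624633789062, 161.89540100097656))
10.7833
```

View pics/crop2.png

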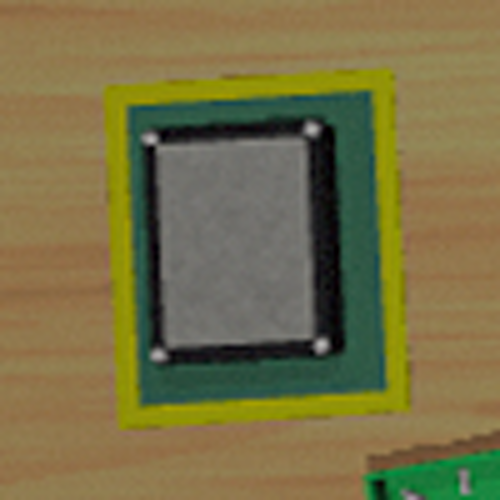

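The grey unit is centred on the green mat to within 1.5 mm. In the crop, the lid corners run from (150,138) to (321,345), all inside the tape. Next is the blue unit.

```bash
python3 - <<'E'
from h import *
push((0.4592,-0.290),0.129,(0.5097,-0.0233),0.0253)
move_to([0.44,-0.33,0.2],down(0.0))
im=get_image("top");np.save("top3.npy",im,allow_pickle=True)
h=cloud(im)[...,2]
print(rect(im,(h>.03)&(h<.06),0.045,(299,238),36),rect(im,bluem(im),0.045,(299,238),27))
cv2.imwrite("pics/crop3.png",cv2.resize(im["frame"][150:290,230:370],(560,560),interpolation=2)); print(state()["time"])
E
```

```text
0.0 [ 0.467 -0.35   0.018] [-0.4  1.1 -0.4]
0.1 [ 0.456 -0.323  0.018] [-0.3 -0.5 -0.3]
0.2 [ 0.451 -0.296  0.018] [-0.5 -0.9 -0.5]
0.3 [ 0.451 -0.268  0.018] [ 0.2 -0.6  0. ]
0.4 [ 0.455 -0.241  0.018] [-0.5  0.2 -0.3]
0.5 [ 0.462 -0.214  0.018] [ 0.1 -0.3 -0.5]
0.6 [ 0.471 -0.188  0.018] [ 0.4 -0.9  0.3]
0.7 [ 0.481 -0.162  0.018] [ 0.7 -0.2  0.1]
0.8 [ 0.492 -0.136  0.018] [-0.9 -0.2 -0.1]
0.9 [ 0.502 -0.11   0.018] [-0.1  0.1 -0.3]
1.0 [ 0.511 -0.083  0.018] [0.2 0.2 0.2]
(array([ 0.50934418, -0.02054874]), np.float32(0.032176495), (130.16448974609375, 99.58353424072266)) (array([ 0.51047784, -0.02172492]), np.float32(0.031787038), (111.96466827392578, 83.78263092041016))
17.9167
```

View pics/crop3.png

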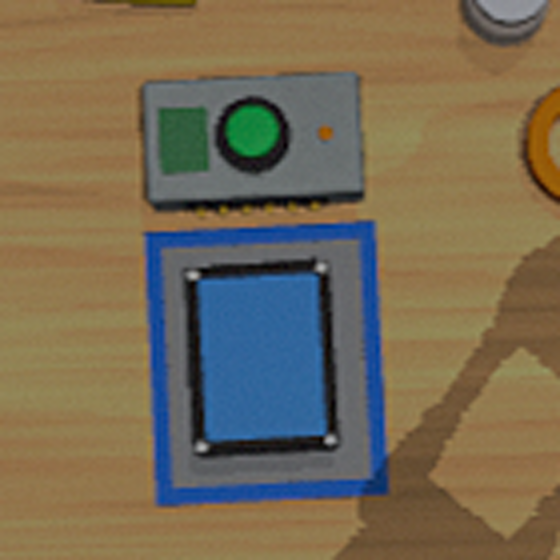

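The blue unit is also in place, within 3 mm and 0.4° of the mat. Now I'll press the button at (0.662, -0.018) with closed fingers, stepping down on force.

```bash
python3 - <<'E'
from h import *
close()
b=[0.662,-0.018]
move_to(b+[0.14],down(0.0));move_l(b+[0.092],0.15)
hold(0.1);f0=state()["ft_force"][2]
z=0.092
while z>0.058:
    z-=0.0015;move_l([*b,z],0.05)
    s=state();f=s["ft_force"][2]-f0;print(round(z,4),s["ee_pos"].round(4)[2],round(f,1))
    if f>14:break
hold(0.3);print(state()["ft_force"].round(1))
move_l(b+[0.15],0.2);gripper_open();print(state()["time"])
E
```

```text
0.0905 0.0912 -0.1
0.089 0.0888 0.6
0.0875 0.0875 0.4
0.086 0.0862 2.0
0.0845 0.0847 2.9
0.083 0.0831 3.7
0.0815 0.0816 3.5
0.08 0.0801 5.2
0.0785 0.0793 7.0
0.077 0.0793 11.7
0.0755 0.0791 17.3
[-7.2  0.6 16.1]
26.2167
```

The button bottomed out: contact at 0.087 and a hard stop at 0.079, which is 8 mm of travel. It's now released. Next I'll grip the marker by its cylindrical head and place it on the lid.

```bash
python3 - <<'E'
from h import *
im=np.load("top3.npy",allow_pickle=True).item()
hd=world(im,201.2,194.4,0.072)[:2];ft=rect(im,yellowm(im),0.005,(204,198),17)[0];print(hd,ft)
m=[0.5*(hd[0]+ft[0]),0.5*(hd[1]+ft[1])] if np.hypot(*(hd-ft))<0.006 else list(ft)
q=down(np.pi/4)
move_to(m+[0.16],q);move_l(m+[0.054],0.12)
close();hold(0.2);s=state();print(s["finger_gap"],s["finger_force"],s["ee_pos"])
assert 0.03<s["finger_gap"]<0.038
move_l(m+[0.17],0.12)
print(state()["finger_gap"],state()["ft_force"].round(2))
t=[0.510,-0.0215]
move_l(t+[0.17],0.2);move_l(t+[0.108],0.1)
hold(0.3);f0=state()["ft_force"][2];z=0.108
while z>0.095:
    z-=0.001;move_l([*t,z],0.03)
    f=state()["ft_force"][2]-f0
    if f>2.5:break
print(z,f,state()["ee_pos"],state()["time"])
im=get_image("side");cv2.imwrite("pics/side1.png",im["frame"][150:310,200:400].repeat(3,0).repeat(3,1))
E
```

```text
[0.63846357 0.23306216] [0.63742145 0.23338574]
0.03281067760524593 30.000076441734222 [0.63799601 0.23321943 0.05405787]
0.03351791688688681 [-0.37 -0.19 -0.04]
0.09799999999999999 3.2848795283296046 [ 0.51036236 -0.02158259  0.09884847] 35.5917
```

View pics/side1.png

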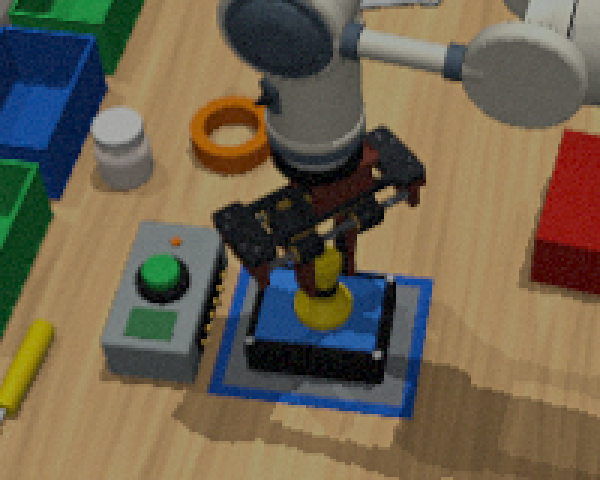

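The marker's foot sits on the blue lid at (322,305) in the crop, upright and at the expected height. I'll release it, clear the arm and check.

```bash
python3 - <<'E'
from h import *
gripper_open();hold(0.2);move_l([0.510,-0.0215,0.22],0.12)
move_to([0.40,-0.42,0.25],down(-0.8));hold(0.3)
a=get_image("top");b=get_image("side")
h=cloud(a)[...,2]
print(rect(a,bluem(a),0.045,(299,238),27),rect(a,yellowm(a),0.05,(299,238),27),rect(a,(h>.03)&(h<.06),0.045,(182,269),42))
print(state()["time"],h[225:250,285:312].max())
cv2.imwrite("pics/end.png",np.hstack([cv2.resize(a["frame"][130:310,130:390],(400,277),interpolation=2),cv2.resize(b["frame"][180:318,200:400],(400,277),interpolation=2)]))
E
```

```text
(array([ 0.51063489, -0.02171993]), np.float32(0.03178692), (112.58700561523438, 83.78263092041016)) (array([ 0.50803662, -0.02161555]), np.float32(-0.023386598), (52.29368591308594, 49.39027786254883)) (array([0.43760776, 0.30395599]), np.float32(0.034407735), (129.70086669921875, 101.85652923583984))
39.9083 1.7133102318813462
```

View pics/end.png

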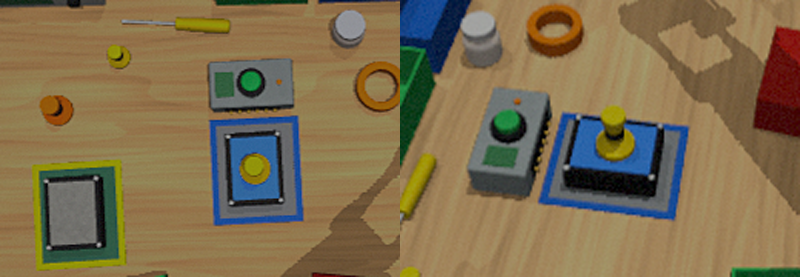

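The final views show both units inside their tape outlines, and the marker upright in the middle of the blue lid at (254,167) in the left half. The robot is clear of everything.

```bash
python3 -c "
from h import *
print(job_done())"
```

```text
the job is handed in; nothing more can be done
None
```

The job is handed in at about 40 s: both housings sit squarely inside their outlines, within about 3 mm of centre; the button was pressed its full 8 mm and released; and the marker stands upright mid-lid.

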